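# Empty the ball strainer and hang it on the drying hook

### The arm

A 6-joint arm with a two-finger parallel gripper is mounted at the origin on a cart in front of the work surface, level with it; the furniture and walls round the work are solid. World frame = base frame: x ahead of the robot, y to its left, z up, the work surface at z = 0. Lengths are in m, angles in rad, forces in N, time in s.
With the tool pointing down it reaches from about 0.35 to 1 m from the base axis. Payload 7.1 kg.
Tool frame: the origin (TCP) lies between the finger pads; the fingertips stand 22 mm ahead of it and the grasp point (between the pads) lies 3 mm ahead of it; z points along the fingers, y is the line along which they close (so a half turn about z gives the same grasp; the last joint's range is limited). The gripper opens to 85 mm and grips with 20 to 120 N. Pads are 22 mm wide; open, the fingers measure 114 mm over their backs; the gripper's body (76 mm by 85 mm) begins 54 mm behind the grasp point. The pads swing forward as they close: fully open they stand 13 mm farther back than shut.
Start: joints at [-1.196, 0.423, 1.63, -0, 1.089, -0.019], TCP at [0.24, -0.577, 0.253] pointing down, gripper open.
Joint ranges: [-3, 3], [-0.9, 2.11], [0.09, 2.58], [-1.31, 4.45], [0.11, 2.69], [-2.54, 2.54]. Speed limits (rad/s): [2.39, 2.39, 3.01, 3.14, 3.14, 3.14].

### API

Orientations are given as a rotation vector (axis times angle).
In Python, from rig import manip gives the robot as it stands. The module is installed in compiled form; this text tells all that it offers. Calls block until the motion is done:
- manip.move_to(position, orientation): joint-space move of the TCP to a pose.
- manip.servo_line(position, orientation=None, rate=0.15): straight line of the TCP; orientation=None keeps the orientation; rate is the mean speed in m/s.
- manip.set_joints(angles): joint-space move.
- manip.command_gripper(opening, f_grip=None): finger opening in m; f_grip is the grip in N (None keeps the last); returns when the fingers have stopped.
- manip.hold(seconds).
- manip.solve_ik(position, orientation): joint angles nearest the present ones, or None.
- manip.camera(name): name is "side" or "top" or "wrist"; returns a dict with "image" (480x640x3 uint8, red, green, blue), "fx", "fy", "cx", "cy" (pixels), "k1" (the pictures are not rectified: a ray, as slopes to the right and down, at radius r is drawn at 1 + k1 r^2 times it, then the intrinsics apply), "cam_to_world" (4x4, takes a point from camera to world coordinates); the wrist camera has in their place "mount" (4x4, takes a point from camera to tool coordinates, whose origin is the TCP and whose axes are the flange's). Camera axes: x right, y down, z forward; pixel columns grow to the right and rows downward; lengths in m; the calibration is good to about 2 mm. A picture is of the moment at which its call begins: read the wrist's pose just before it. There is no depth.
A pose or a line that the arm cannot do raises manip.IKError and nothing moves.
- manip.sign_off(): hands the job in; it is judged then, once.
Readings, each from a call of its own:
- manip.get_time(): time.
- manip.get_joint_positions(): joint angles.
- manip.get_joint_vel(): joint speeds.
- manip.get_tau(): joint torques, N m.
- manip.get_position(): TCP position.
- manip.get_ee_rot(): TCP orientation.
- manip.get_contact_force(): force on the tool from outside, world axes, zero at the start.
- manip.get_torque(): the same for the moment, N m.
- manip.get_width(): finger opening in m.
- manip.get_grip_force(): force on a finger pad.
Only numpy, scipy, OpenCV 4.12 (cv2) and the standard library are available. Lean on these libraries where they do the work, as an engineer would, in place of code of your own. Each camera call takes 0.05 s, during which the arm holds its last target. There are 200 camera calls.

### The job

Tip the washed grinding balls out of the steel strainer into the clear tray, all four of them. Then hang the empty strainer on the twin hook of the stand: bring its carrying bar in sideways through the open mouths of both hook plates, let it down into the throats and leave it hanging upright and still. Leave the other things on the bench where they are.

Things in the scene. Friction and masses are not known exactly. Their poses are not given: they have to be found in the camera images.
- strainer_grip (a point): Loose bright steel strainer (0.14-0.28 kg): a scoop with two side straps up to a round carrying bar and, on its middle, an upright grip. This is the middle of the grip, 132 mm above the flat underside. The grip is 20 mm wide in y (pinch it there), 16 in x, and ends 18 mm higher. Axes: z up, y along the bar, open mouth at -x, closed back at +x. Hung by its bar it balances level.
- strainer_bar (a point): Centre of the strainer's carrying bar (strainer axes): round, 8 mm diameter, 100 mm long along y, 52 mm below strainer_grip, 80 mm above the underside. Straps' outer faces at y = +-30 mm (rivets to 31.5); the bar ends stick out to y = +-50 mm.
- strainer_lip (a point): Middle of the floor's edge at the strainer's open mouth, at x = -44 mm, 113 mm below strainer_grip. Scoop: 76 long (x -44 to +32), 60 wide, walls 34 high. Its sheet floor falls 10 degrees from here to the closed back, so the balls lie at the back; they roll out when it is tipped well past 10 degrees, mouth down (about 45 empties it).
- tray: Loose clear open tray, 88 (x) by 122 (y) by 35 mm high, thin walls, 2 mm floor (a flat card lies in it), 0.3 kg; origin at the centre of its underside, z up.
- stand: Stand, immovable: grey base 150x105x12 mm (x -125 to +25), 12 mm rod 185 high. Origin: bench level on the rod's axis, z up. A dark steel twin hook clamped to the rod reaches to -x: two equal upright plates 8 mm thick at y -43..-35 and 35..43, joined by a cross piece at x -40..-28. The clamp height differs each time and is not given (see hook_foot): feel for it or look.
- hook_foot (a point): Point at bench level straight below the hook's throats (stand x = -80 mm; stand axes). Seat = centre of the 8 mm bar when it lies in the throats: 120 to 142 mm above this point, not known closer. Each plate has an L-shaped slot, mouth open to -x; the plates' top is flat and level, 26 mm above the seat, so a bar resting on it is 30 mm above its seat and 19 above mid-channel.
- hook_mouth_foot (a point): Point at bench level below the mouths of the slots (stand x = -101; stand axes). Slot, heights from the seat: level channel 12 mm high, 5 to 17 above, from here to its end wall at x = -73; roof 17 to 26 above; front lip x -101 to -87 with top at 5 above; behind it the throat, x -87 to -73, its floor 4 below the seat.
- ball_0_center (a point): Steel grinding ball, 16 mm diameter, 18 g, loose, starts in the strainer; this is its centre.
- ball_1_center (a point): Steel grinding ball, 16 mm diameter, 18 g, loose, starts in the strainer; this is its centre.
- ball_2_center (a point): Steel grinding ball, 16 mm diameter, 18 g, loose, starts in the strainer; this is its centre.
- ball_3_center (a point): Steel grinding ball, 16 mm diameter, 18 g, loose, starts in the strainer; this is its centre.
- tape_roll: Bystander, leave alone: roll of tape lying flat, 61 mm across, 19 mm high; origin at the centre of its underside.
- vial_white: Bystander, leave alone: small white-capped vial, 21 mm across, 48 mm high; origin at the centre of its underside.
- wide_jar: Bystander, leave alone: white capped jar, 43 mm across, 82 mm high; origin at the centre of its underside.
- rack_orange: Bystander, leave alone: tube rack 78x111x44 mm; origin at the centre of its underside.
- kit_red: Bystander, leave alone: card box 90x50x55 mm; origin at the centre of its underside.
Not all that is in view belongs to the job. What is shaped like the part that bears strainer_grip but blue or green is not meant.

How it is judged:
By the outcome, as a careful person would: the job done as asked, in the order asked, and still so for the second after the job is handed in, with the robot touching nothing.
It also fails if it takes over 58 s, if anything falls off the work surface, if the arm or the gripper's body presses on something with over 40 N, if the wrist force passes 120 N, or if a joint passes its speed limit or range.

## Working session

There is one attempt and no reset: what is moved stays moved. The work goes in short steps, each a Python script; the robot and the scene stay as the last script left them, time stands still between calls to the robot, and variables do not carry over. Pictures are saved under pics/ and viewed, at most 10 in all, crops included, and the job is handed in when it is done.

```bash
mkdir -p pics; cat > h.py <<'E'
from rig import manip as m
import numpy as np, cv2
from scipy.spatial.transform import Rotation as R
def cam(name):
    T=None
    if name=="wrist":
        p=np.array(m.get_position()); r=R.from_rotvec(m.get_ee_rot()).as_matrix()
        T=np.eye(4); T[:3,:3]=r; T[:3,3]=p
    c=m.camera(name)
    c["T"]=T@np.array(c["mount"]) if name=="wrist" else np.array(c["cam_to_world"])
    return c
def save(c,f):
    cv2.imwrite(f,cv2.cvtColor(c["image"],cv2.COLOR_RGB2BGR)); d={k:v for k,v in c.items()}; np.save(f[:-4]+".npy",d,allow_pickle=True)
def load(f): return np.load(f[:-4]+".npy",allow_pickle=True).item()
def ray(c,u,v):
    K=np.array([[c["fx"],0,c["cx"]],[0,c["fy"],c["cy"]],[0,0,1]])
    xy=cv2.undistortPoints(np.array([[[u,v]]],float),K,np.array([c["k1"],0,0,0,0.])).ravel()
    d=c["T"][:3,:3]@np.array([xy[0],xy[1],1]); return c["T"][:3,3],d
def onz(c,u,v,z):
    o,d=ray(c,u,v); return o+d*(z-o[2])/d[2]
def proj(c,P):
    q=np.linalg.inv(c["T"])@np.append(P,1); x=q[:2]/q[2]; s=1+c["k1"]*(x@x)
    return np.array([c["fx"]*x[0]*s+c["cx"],c["fy"]*x[1]*s+c["cy"]])
def two(c1,p1,c2,p2):
    o1,d1=ray(c1,*p1);o2,d2=ray(c2,*p2);d1=d1/np.linalg.norm(d1);d2=d2/np.linalg.norm(d2)
    t=np.linalg.lstsq(np.c_[d1,-d2],o2-o1,rcond=None)[0]
    a=o1+d1*t[0];b=o2+d2*t[1]; return (a+b)/2,np.linalg.norm(a-b)
E
python3 - <<'E'
from h import *
for n in("top","side"):
    c=cam(n); save(c,f"pics/{n}0.png"); print(n,c["T"].round(3).tolist(),c["fx"],c["k1"])
print(m.get_time(),m.get_ee_rot())
E
```

```text
top [[-0.014, -0.981, 0.195, 0.217], [-1.0, 0.012, -0.012, 0.03], [0.01, -0.195, -0.981, 1.533], [0.0, 0.0, 0.0, 1.0]] 546.1775015747029 0.04701437897046573
side [[-0.834, -0.23, 0.502, 0.012], [-0.551, 0.301, -0.778, 0.812], [0.027, -0.925, -0.378, 0.509], [0.0, 0.0, 0.0, 1.0]] 434.3671479469086 -0.06983967151259443
0.1 [-3.07954043e+00 -6.14354069e-01  3.52665418e-04]
```

View pics/top0.png

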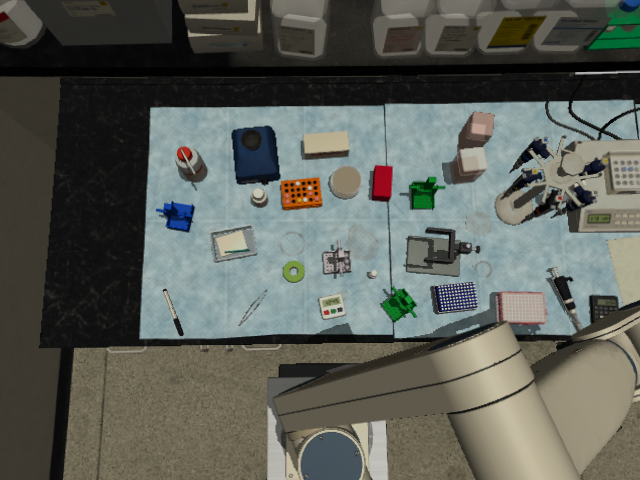

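View pics/side0.png

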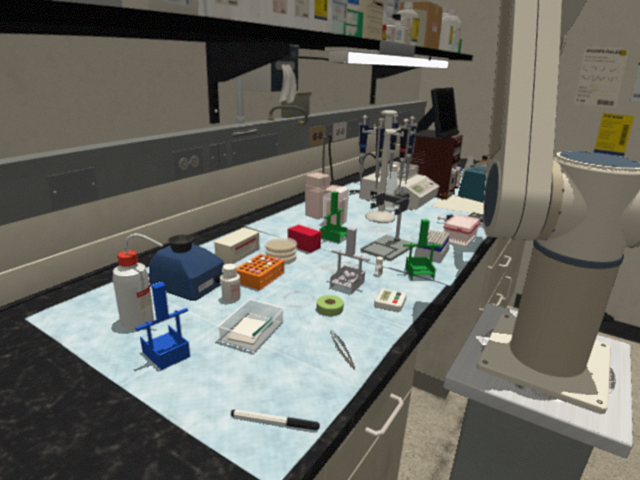

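Top view: the steel strainer is at (337,260), with lookalikes in blue at (177,215) and in green at (424,193) and (400,303). Only the one at (337,260) is bright steel and holds balls, so it's the one meant. The tray is at (234,243) and the stand at (432,255). I'll enlarge these to confirm.

```bash
python3 - <<'E'
from h import *
t=cv2.imread("pics/top0.png");s=cv2.imread("pics/side0.png")
def crop(im,x,y,w,h):
    k=5; o=cv2.resize(im[y:y+h,x:x+w],(400,300),interpolation=cv2.INTER_CUBIC); f=400/w
    for u in range(x,x+w):
        if u%10==0: cv2.line(o,(int((u-x+.5)*f),0),(int((u-x+.5)*f),6),(0,0,255),1); cv2.putText(o,str(u),(int((u-x)*f),16),0,.3,(0,0,255),1)
    for v in range(y,y+h):
        if v%10==0: cv2.line(o,(0,int((v-y+.5)*f)),(6,int((v-y+.5)*f)),(0,0,255),1); cv2.putText(o,str(v),(8,int((v-y)*f)+4),0,.3,(0,0,255),1)
    return o
o=np.vstack([np.hstack([crop(t,305,230,80,60),crop(s,315,220,80,60)]),np.hstack([crop(t,400,218,88,66),crop(t,200,215,80,60)])])
cv2.imwrite("pics/c1.png",o)
E
```

```text
(no output)
```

View pics/c1.png

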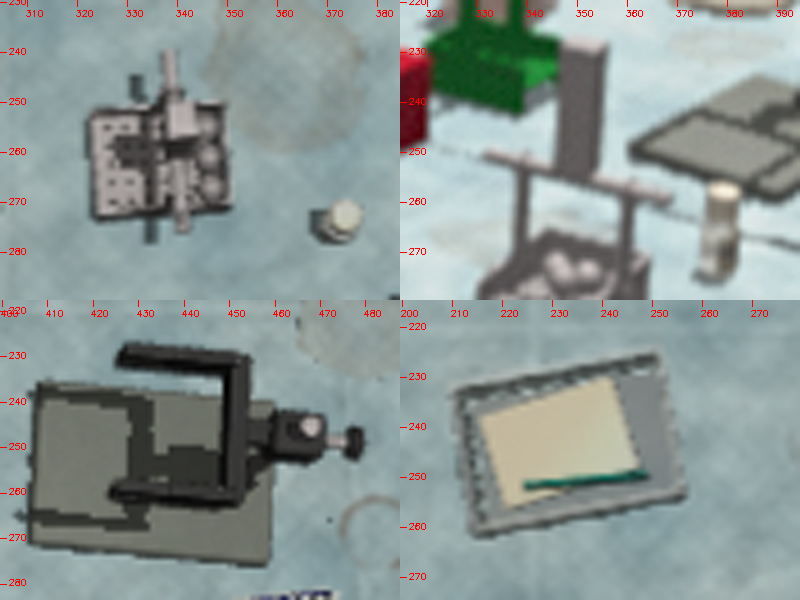

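The crop confirms it: bright steel scoop with balls at its back, at image right. The mouth faces image left, which is world +y. The hook mouths also face image left. Bar ends in top: (338.6,240) and (341.4,276.4). In side: (332.4,250.4) and (369.4,260.4).

```bash
python3 - <<'E'
from h import *
t=load("pics/top0.png");s=load("pics/side0.png")
e=[onz(t,338.6,240,.08),onz(t,341.4,276.4,.08)];print("bar top",np.round(e,4),np.linalg.norm(e[0]-e[1]),np.mean(e,0).round(4))
for a in((338.6,240),(341.4,276.4)):
  for b in((332.4,250.4),(369.4,260.4)): print(np.round(two(t,a,s,b)[0],4),two(t,a,s,b)[1].round(4))
print("griptop",onz(t,341,253,.15).round(4),onz(s,351.4,229,.15).round(4))
f=lambda cx,cy,w,h,k:None
# tray rim corners (crop3 at 400,300 offset; 200,215 scale 5)
C=[(210.5,233),(251,226),(257,254),(215,262)]
P=[onz(t,u,v,.03) for u,v in C];print("tray",np.round(P,3),np.mean(P,0).round(3),[np.linalg.norm(P[i]-P[(i+1)%4]).round(3) for i in range(4)])
# stand base corners: crop scale 400/88
C=[(408,237.5),(459.5,243),(458.5,282-.5),(406,276)]
k=88/400
C=[(400+38*k,218+(382-300)*k),(400+272*k,218+(402-300)*k),(400+270*k,218+(567-300)*k),(400+28*k,218+(543-300)*k)]
P=[onz(t,u,v,.012) for u,v in C];print("base",np.round(P,3),np.mean(P,0).round(3),[np.linalg.norm(P[i]-P[(i+1)%4]).round(3) for i in range(4)])
C=[(400+120*k,218+(357-300)*k),(400+110*k,218+(492-300)*k)]
print("plate tips z.157",[onz(t,u,v,.157).round(4) for u,v in C])
print("rodtop",onz(t,400+312*k,218+126*k,.185).round(4))
p=m.get_position()
print(np.array(m.camera("wrist")["mount"]).round(3).tolist())
# pour IK feasibility, per yaw of mouth
T=np.mean([onz(t,u,v,.03) for u,v in [(210.5,233),(251,226),(257,254),(215,262)]],0)
for a in range(0,360,30):
  r=np.radians(a); x=-np.array([np.cos(r),np.sin(r),0]); z=np.array([0,0,1.]); y=np.cross(z,x)
  out=[]
  for flip in(1,-1):
    S=R.from_matrix(np.c_[x,y,z]); 
    rot=R.from_rotvec(-np.radians(55)*y)  # try sign so mouth (-x) goes down
    if (rot.apply(-x))[2]>0: rot=rot.inv()
    tool=np.c_[-x*flip*-1*-1, y*flip*-1*-1, -z]
    if np.linalg.det(tool)<0: tool[:,0]*=-1
    Q=rot*R.from_matrix(tool)
    lip=np.array([T[0],T[1],.045])
    g=lip-(rot*S).apply([-.044,0,-.113])
    q=m.solve_ik(g,Q.as_rotvec()); out.append(None if q is None else np.round(q,2).tolist())
  print(a,out)
E
```

```text
bar top [[ 0.5144 -0.0409  0.08  ]
 [ 0.4147 -0.0463  0.08  ]] 0.09984939141233397 [ 0.4645 -0.0436  0.08  ]
[ 0.5133 -0.0415  0.0795] 0.0025
[ 0.4694 -0.0575  0.0727] 0.0969
[ 0.4519 -0.0253  0.0939] 0.0877
[ 0.4136 -0.0469  0.0779] 0.0029
griptop [ 0.4658 -0.0429  0.15  ] [ 0.4598 -0.0363  0.15  ]
tray [[0.549 0.316 0.03 ]
 [0.568 0.203 0.03 ]
 [0.488 0.185 0.03 ]
 [0.466 0.301 0.03 ]] [0.518 0.251 0.03 ] [np.float64(0.115), np.float64(0.082), np.float64(0.118), np.float64(0.084)]
base [[ 0.537 -0.243  0.012]
 [ 0.523 -0.389  0.012]
 [ 0.419 -0.381  0.012]
 [ 0.436 -0.232  0.012]] [ 0.479 -0.311  0.012] [np.float64(0.146), np.float64(0.104), np.float64(0.149), np.float64(0.102)]
plate tips z.157 [array([ 0.5207, -0.2643,  0.157 ]), array([ 0.4431, -0.2546,  0.157 ])]
rodtop [ 0.4741 -0.3622  0.185 ]
[[0.0, -0.966, -0.259, 0.066], [1.0, 0.0, 0.0, -0.0], [-0.0, -0.259, 0.966, -0.122], [0.0, 0.0, 0.0, 1.0]]
0 [[0.29, 1.0, 1.11, 0.25, 1.97, 1.84], [0.29, 1.0, 1.11, 0.25, 1.97, -1.3]]
30 [[0.46, 1.02, 1.04, -0.06, 2.03, 1.51], [0.46, 1.02, 1.04, -0.06, 2.03, -1.63]]
60 [[0.64, 0.98, 1.15, -0.35, 1.91, 1.2], [0.64, 0.98, 1.15, -0.35, 1.91, -1.94]]
90 [[0.8, 0.87, 1.4, -0.61, 1.65, 1.0], [0.8, 0.87, 1.4, -0.61, 1.65, -2.14]]
120 [[0.92, 0.74, 1.71, -0.89, 1.33, 0.92], [0.92, 0.74, 1.71, -0.89, 1.33, -2.22]]
150 [None, None]
180 [[0.81, 0.54, 2.35, 4.12, 0.8, 1.32], [0.81, 0.54, 2.35, 4.12, 0.8, -1.82]]
210 [[0.33, 0.53, 2.46, 2.93, 0.82, 1.61], [0.33, 0.53, 2.46, 2.93, 0.82, -1.53]]
240 [[-0.05, 0.55, 2.28, 1.82, 0.85, 1.94], [-0.05, 0.55, 2.28, 1.82, 0.85, -1.2]]
270 [[-0.11, 0.65, 1.96, 1.15, 1.11, 2.17], [-0.11, 0.65, 1.96, 1.15, 1.11, -0.97]]
300 [[-0.03, 0.77, 1.62, 0.78, 1.44, 2.19], [-0.03, 0.77, 1.62, 0.78, 1.44, -0.95]]
330 [[0.12, 0.9, 1.32, 0.52, 1.75, 2.08], [0.12, 0.9, 1.32, 0.52, 1.75, -1.07]]
```

Measured: strainer bar centre (0.4645,-0.0436), length 99.8 mm (100 expected), mouth direction 93°. Rod (0.474,-0.362), with hook mouths facing 83.5°. Tray (0.518,0.251). All sizes agree, so I'll move over the strainer for a close look.

```bash
cat >> h.py <<'E'
def tool(yaw_deg,tilt=0):
    """strainer frame with bar(y) at yaw_deg, tilted mouth-down by tilt deg; returns (S, toolrot)"""
    S=R.from_euler("z",yaw_deg-90,degrees=True)*R.from_euler("y",-tilt,degrees=True)
    return S, S*R.from_matrix(np.array([[-1,0,0],[0,1,0],[0,0,-1.]]))
def tcp(grip,T): return np.array(grip)-T.apply([0,0,.003])
E
python3 - <<'E'
from h import *
S,T=tool(93.1); print(S.apply([-1,0,0]),S.apply([0,1,0]),tool(93,45)[0].apply([-1,0,0]))
m.command_gripper(.07,60)
m.move_to(tcp([.465,-.0436,.28],T),T.as_rotvec())
c=cam("wrist");save(c,"pics/w1.png");print(m.get_time(),m.get_position(),c["T"][:3,3],c["fx"])
for P in([.5144,-.0409,.08],[.4147,-.0463,.08],[.465,-.0436,.15],[.473,-.0436,.15]):print(proj(c,P).round(1))
E
```

```text
[-0.99853667 -0.05407881  0.        ] [-0.05407881  0.99853667  0.        ] [-0.70613772 -0.03700711 -0.70710678]
2.5917 [ 0.46514551 -0.04415405  0.28299085] [ 0.40019738 -0.04721068  0.40452329] 336.3590537908123
[316.6 261.5]
[316.6 161.4]
[316.6 231.5]
[316.1 241.3]
```

View pics/w1.png

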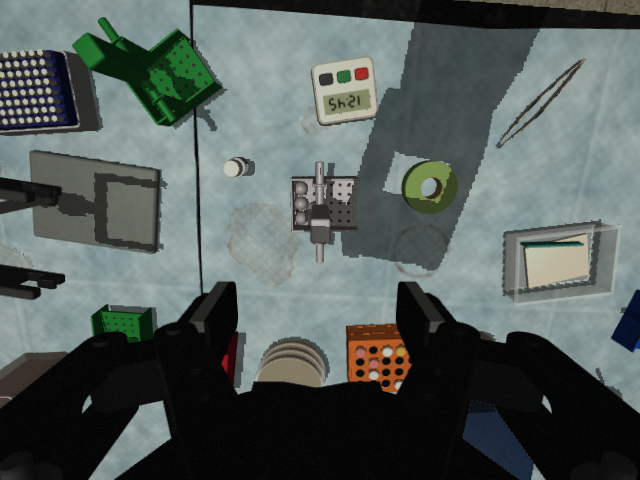

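The wrist view is taken at 90° to the grasp yaw, because of my yaw convention. It shows the strainer bar ends at (319.5,162) and (319.5,262), balls at left, tray rim about (504,232)-(619,293), and hook plates at left (60,190) and (63,280). I'll fix the yaw, measure the bar again and grasp.

```bash
python3 - <<'E'
from h import *
c=load("pics/w1.png")
a=onz(c,319.5,163,.08);b=onz(c,319.5,262,.08);print(a,b,np.linalg.norm(a-b),(a+b)/2)
d=b-a; yaw=np.degrees(np.arctan2(d[1],d[0]));print("yaw",yaw)
print("plate tips",[onz(c,u,v,.157).round(4) for u,v in((60,192),(64,283))])
ctr=((a+b)/2+[.4645,-.0436,.08])/2; yaw=(yaw+3.1)/2
S,T=tool(yaw); print(S.apply([-1,0,0]),S.apply([0,1,0]),ctr)
m.move_to(tcp([ctr[0],ctr[1],.20],T),T.as_rotvec())
w=cam("wrist");save(w,"pics/w2.png")
print(m.get_time())
for z in(0.08,):
  print([proj(w,p).round(1) for p in(a,b)],proj(w,[*ctr[:2],.15]))
E
```

```text
[ 0.41600131 -0.04346291  0.08      ] [ 0.51475626 -0.03796412  0.08      ] 0.09890792367998737 [ 0.46537878 -0.04071352  0.08      ]
yaw 3.1870065303928126
plate tips [array([ 0.443 , -0.2364,  0.157 ]), array([ 0.5166, -0.2439,  0.157 ])]
[-0.05483696  0.99849532  0.        ] [0.99849532 0.05483696 0.        ] [ 0.46493939 -0.04215676  0.08      ]
4.0417
[array([250. , 234.4]), array([381.4, 234.4])] [314.66664651 269.0550127 ]
```

View pics/w2.png

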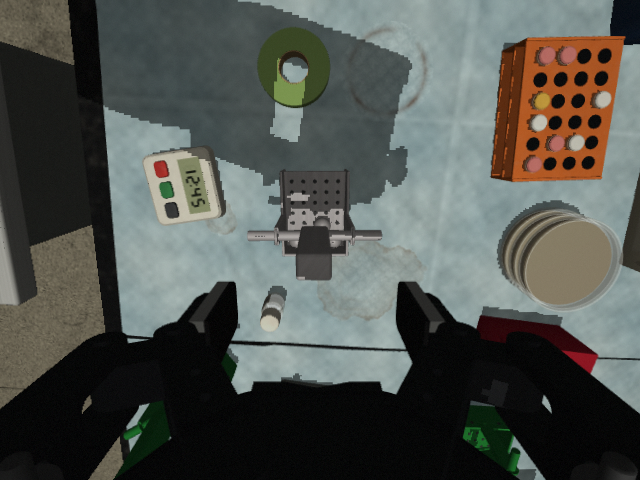

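Bar ends are at (248,237) and (382,237), about 2 px (2 mm) from prediction, and the grip top at (314,265) lies between the fingers and level. I'll descend, grasp and lift.

```bash
python3 - <<'E'
from h import *
w=load("pics/w2.png");a=onz(w,248.5,236.8,.08);b=onz(w,382,236.8,.08);print(a,b,np.linalg.norm(a-b))
g=(a+b)/2; g[2]=.132; print(g)
t=load("pics/top0.png");print("blue decoy",onz(t,177,215,.06))
S,T=tool(3.14)
m.servo_line(tcp(g,T),T.as_rotvec(),rate=.12)
print(m.get_contact_force())
m.command_gripper(0.0,90); print("w",m.get_width(),m.get_grip_force())
m.servo_line(tcp([g[0],g[1],.27],T),T.as_rotvec(),rate=.15)
print(m.get_width(),m.get_contact_force(),m.get_time())
C=np.array([.518,.251,0]); Y=18
q=None
for tl in(0,25,50,55):
    S,T=tool(Y,tl); md=tool(Y)[0].apply([-1,0,0]); lip=C-.03*md; lip[2]=.06
    gp=lip-S.apply([-.044,0,-.113]); q=m.solve_ik(tcp(gp,T),T.as_rotvec()); print(tl,gp.round(3),None if q is None else np.round(q,2))
c=cam("side");save(c,"pics/s2.png")
E
```

```text
[ 0.41490812 -0.04542293  0.08      ] [ 0.51541919 -0.03983901  0.08      ] 0.10066606368098052
[ 0.46516366 -0.04263097  0.132     ]
blue decoy [0.59447947 0.40336851 0.06      ]
[ 0.88432334 -0.10563692  0.38579332]
w 0.018884625624698507 87.67313718795776
0.019282619424819042 [ 0.4459443  -0.606665   -3.73443841] 6.3333
0 [0.541 0.181 0.173] [ 0.3   0.44  1.81 -0.    0.89 -0.01]
25 [0.525 0.23  0.181] [ 0.59  0.5   1.76 -0.48  1.06  0.56]
50 [0.509 0.278 0.166] [ 0.81  0.7   1.65 -0.76  1.38  0.88]
55 [0.506 0.286 0.161] [ 0.84  0.75  1.62 -0.79  1.45  0.92]
```

Lifted: wrist force −3.7 N and width 19 mm, so the grasp is good. Next, pour over the tray with the lip as pivot.

```bash
python3 - <<'E'
from h import *
C=np.array([.518,.251,0]); Y=18
def pose(tl,z):
    S,T=tool(Y,tl); lip=C-.03*tool(Y)[0].apply([-1,0,0]); lip[2]=z
    return tcp(lip-S.apply([-.044,0,-.113]),T),T.as_rotvec()
p,r=pose(0,.15); m.move_to(p,r)
p,r=pose(6,.075); m.servo_line(p,r,rate=.15)
for tl,z in((14,.068),(24,.062),(36,.06),(50,.06)):
    p,r=pose(tl,z); m.servo_line(p,r,rate=.06)
m.hold(.6); print(m.get_contact_force(),m.get_time())
c=cam("side");save(c,"pics/s3.png");t=cam("top");save(t,"pics/t3.png")
a=cv2.imread("pics/s3.png")[230:380,170:370];b=cv2.imread("pics/t3.png")[190:290,180:313]
cv2.imwrite("pics/c3.png",np.hstack([cv2.resize(a,(400,300)),cv2.resize(b,(400,300))]))
E
```

```text
[ 0.20898762 -0.04563181 -2.35861319] 10.7583
```

View pics/c3.png

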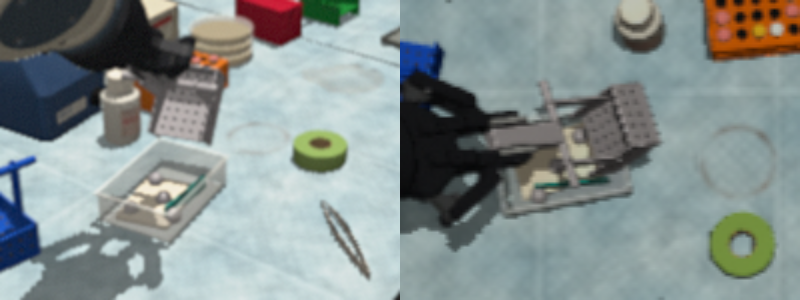

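The scoop is tipped with its floor looking empty, and balls lie in the tray on the card. The wrist load fell by 1.4 N. I'll right the strainer, draw back and count the balls.

```bash
python3 - <<'E'
from h import *
C=np.array([.518,.251,0]); Y=18
S,T=tool(Y,50); p=np.array(m.get_position()); m.servo_line(p+[0,0,.06],None,rate=.15)
S,T=tool(-3); m.move_to(tcp([.47,.02,.29],T),T.as_rotvec())
m.hold(.3);print(m.get_contact_force(),m.get_time())
c=cam("side");save(c,"pics/s4.png");t=cam("top");save(t,"pics/t4.png");w=cam("wrist");save(w,"pics/w4.png")
a=cv2.imread("pics/s4.png")[290:365,205:305];b=cv2.imread("pics/t4.png")[215:275,200:280];d=cv2.imread("pics/w4.png")
f=lambda i:cv2.resize(i,(400,300),interpolation=cv2.INTER_CUBIC)
e=cv2.imread("pics/s4.png")[180:315,230:410]
cv2.imwrite("pics/c4.png",np.vstack([np.hstack([f(a),f(b)]),np.hstack([f(d),f(e)])]))
E
```

```text
[ 0.00407018  0.20988375 -2.01653169] 12.75
```

View pics/c4.png

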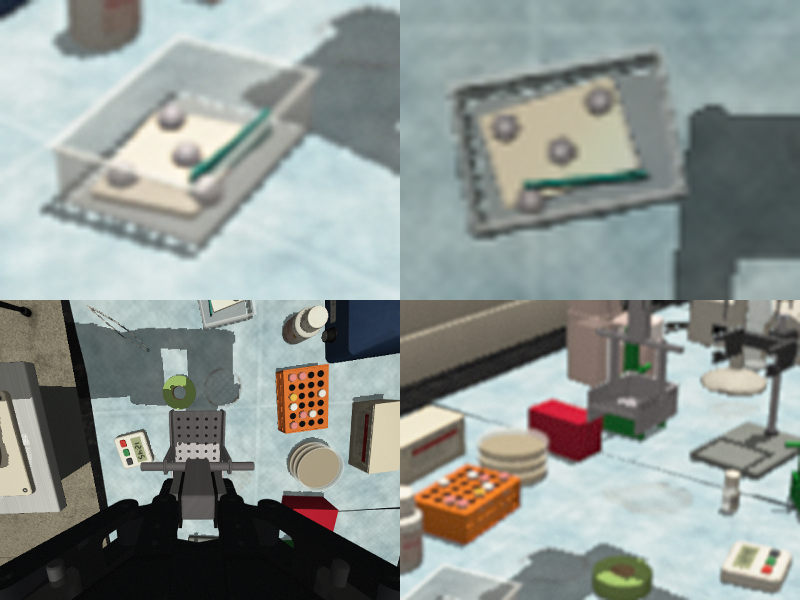

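All four balls are in the tray: c4 top-right panel at (507,127), (600,100), (562,150) and (530,200). The strainer is upright and empty. Next, check the grip for slip and triangulate the hook tips.

```bash
python3 - <<'E'
from h import *
w=load("pics/w4.png");g=np.array([.47,.02,.29]);S,T=tool(-3)
print("bar exp",[proj(w,g+S.apply([0,s,-.052])).round(1) for s in(-.05,.05)],"seen (225.6,265.6),(406,265)")
t=load("pics/top0.png");c=load("pics/w1.png");k=.22
for a,b in(((400+122*k,218+47*k),(64,283)),((400+112*k,218+188*k),(60,192))): print("tip",two(t,a,c,b))
u=R.from_euler("z",-6.5,degrees=True).apply([0,1,0]); rod=np.array([.474,-.3615,0])
u=np.array([np.cos(np.radians(83.5)),np.sin(np.radians(83.5)),0])
S,T=tool(-6.5); b=rod+.135*u; b[2]=.20
m.move_to(tcp(b+[0,0,.052],T),T.as_rotvec())
w=cam("wrist");save(w,"pics/w5.png");tt=cam("top");save(tt,"pics/t5.png");s=cam("side");save(s,"pics/s5.png");print(m.get_time())
n=np.array([u[1],-u[0],0])
for z in(.146,.157,.168): print(z,[proj(w,rod+.101*u+n*q+[0,0,z]).round(1).tolist() for q in(-.043,-.035,.035,.043)])
i=cv2.imread("pics/w5.png"); cv2.imwrite("pics/c5.png",i)
E
```

```text
bar exp [array([225.5, 269.5]), array([404.7, 269.8])] seen (225.6,265.6),(406,265)
tip (array([ 0.53474962, -0.27405226,  0.11900376]), np.float64(0.0006316366757723356))
tip (array([ 0.45007611, -0.26304224,  0.1223092 ]), np.float64(0.002084021670377182))
14.0333
0.146 [[257.4, 287.0], [268.2, 287.0], [362.7, 287.0], [373.5, 287.0]]
0.157 [[254.8, 293.3], [266.1, 293.3], [364.8, 293.3], [376.1, 293.3]]
0.168 [[251.9, 300.1], [263.7, 300.1], [367.1, 300.1], [378.9, 300.1]]
```

View pics/c5.png

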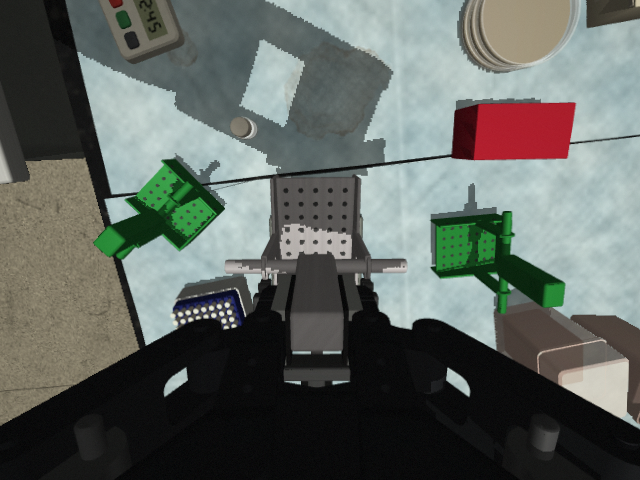

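The hook is hidden behind the gripper in this view; the bar is seen at (226..406,266), level. I'll hover beyond the stand, high enough to clear the rod, so the camera sees the hook ahead.

```bash
python3 - <<'E'
from h import *
a=np.radians(83.5);u=np.array([np.cos(a),np.sin(a),0]);n=np.array([u[1],-u[0],0]); rod=np.array([.474,-.3615,0])
S,T=tool(-6.5)
p=np.array(m.get_position()); m.servo_line([p[0],p[1],.37],T.as_rotvec(),rate=.2)
q=rod-.055*u; q[2]=.37; m.servo_line(tcp(q,T),T.as_rotvec(),rate=.2); m.hold(.2)
w=cam("wrist");save(w,"pics/w6.png");print(m.get_time(),q)
for z in(.146,.168): print(z,[proj(w,rod+f*u+n*l+[0,0,z]).round(1).tolist() for f in (.101,.04) for l in(-.043,-.035,.035,.043)])
print("rod",proj(w,rod+[0,0,.185]),"bar",[proj(w,q+S.apply([0,s,-.052])).round(1) for s in(-.05,.05)])
i=cv2.imread("pics/w6.png")[0:330,100:540]; cv2.imwrite("pics/c6.png",cv2.resize(i,(800,600),interpolation=cv2.INTER_CUBIC))
E
```

```text
16.1167 [ 0.46777382 -0.41614645  0.37      ]
0.146 [[269.6, 48.3], [278.2, 48.3], [352.7, 48.4], [361.2, 48.5], [271.6, 116.5], [279.7, 116.5], [351.0, 116.7], [359.1, 116.7]]
0.168 [[266.3, 41.3], [275.4, 41.3], [355.3, 41.4], [364.5, 41.5], [268.5, 114.5], [277.2, 114.5], [353.4, 114.7], [362.1, 114.7]]
rod [315.25275514 159.7591185 ] bar [array([225.4, 269.7]), array([403.9, 269.9])]
```

View pics/c6.png

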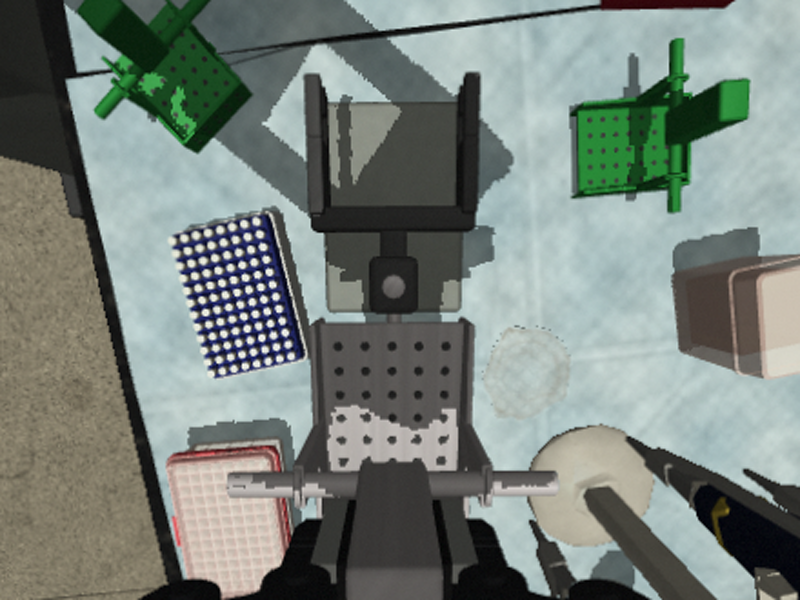

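The hook is seen clearly from above. Plate tips are centred at u=316.05 (predicted 315.4), v=40.2, span 97.4 px, which puts the plate top at about 0.166 m. The bar is centred at u=315.9 and sits 2 mm further forward than nominal. Laterally they agree within about 0.1 mm. Next, feel the plate top with the bar.

```bash
cat >> h.py <<'E'
a_=np.radians(83.5);U=np.array([np.cos(a_),np.sin(a_),0]);ROD=np.array([.474,-.3615,0])
S0,T0=tool(-6.5)
def bar(f,z,rate=.1,mv=True):
    b=ROD+(f-.002)*U; b[2]=z+.052; p=tcp(b,T0)
    m.servo_line(p,T0.as_rotvec(),rate=rate)
E
python3 - <<'E'
from h import *
bar(.093,.318,.2); bar(.093,.200,.15); m.hold(.2)
f0=np.array(m.get_contact_force());print(f0,m.get_time())
bar(.093,.180,.06)
z=.180
while z>.148:
    f=np.array(m.get_contact_force())-f0
    if f[2]>2.5: break
    z-=.001; bar(.093,z,.02)
m.hold(.1);print(z,np.array(m.get_contact_force())-f0,m.get_position()[2]-.003-.052,m.get_time())
E
```

```text
[-0.56206472  0.09463131 -1.93697478] 18.1333
0.16999999999999998 [-0.79440318  1.10116607  4.94421268] 0.17032316186061935 21.2167
```

Contact at bar height 0.1703, which puts the plate top at 0.166 as seen. So the seat is 0.1405 and mid-channel 0.1515. Back off, lower and go in sideways.

```bash
python3 - <<'E'
from h import *
z0=.1705
bar(.093,.178,.06); bar(.140,.178,.12); bar(.140,z0-.019,.08); m.hold(.2)
f0=np.array(m.get_contact_force())
F=lambda:(np.array(m.get_contact_force())-f0).round(2)
ok=True
for f in(.112,.104,.098,.092,.087,.083,.0805):
    bar(f,z0-.019,.05); x=F(); print(f,x,round(m.get_time(),2))
    if np.abs(x).max()>5: ok=False;break
if ok:
    for z in(.1475,.1435,.1415,.1405):
        bar(.0805,z,.03); print(z,F())
        if F()[2]>4: break
s=cam("side");save(s,"pics/s7.png");print(m.get_time())
E
```

```text
0.112 [ 0.5  -0.68  0.04] 23.43
0.104 [-0.2  -0.14  0.32] 23.74
0.098 [ 0.26 -0.45 -0.86] 24.01
0.092 [ 0.54  0.2  -0.35] 24.27
0.087 [-0.36 -0.67 -0.9 ] 24.52
0.083 [ 0.54  0.11 -1.18] 24.77
0.0805 [-0.38 -1.38  0.17] 25.02
0.1475 [-0.22 -0.73  0.24]
0.1435 [ 0.77 -0.76 -0.43]
0.1415 [ 0.15 -0.92 -0.8 ]
0.1405 [-0.04 -0.94  0.33]
26.1417
```

It slid in without contact. Lower to the seat until the weight is carried, then do a gentle pull test before releasing.

```bash
python3 - <<'E'
from h import *
f=lambda:np.array(m.get_contact_force()).round(2)
z=.1405
while z>.136 and f()[2]<0.6:
    z-=.0005; bar(.0805,z,.02)
m.hold(.1);print("seat",z,f(),m.get_position()[2]-.055)
x=.0805
for _ in range(6):   # pull test toward the mouth: throat front wall must stop the bar
    x+=.001; bar(x,z,.02)
    if abs(f()[1])>3: break
print("pull",x,f())
x-=.0025; bar(x,z,.02); m.hold(.1); print(f(),m.get_time())
s=cam("side");t=cam("top");save(s,"pics/s8.png");save(t,"pics/t8.png")
E
```

```text
seat 0.14 [-1.1   0.16  3.6 ] 0.1403195641080806
pull 0.0845 [ 0.21 -3.69  4.23]
[1.47 1.99 6.84] 27.8667
```

Seated at 0.1403 as predicted, and the pull test stops at the throat wall. Release and withdraw.

```bash
python3 - <<'E'
from h import *
bar(.081,.1404,.02)
m.command_gripper(.036,20); m.hold(.4); print(m.get_contact_force(),m.get_width())
p=np.array(m.get_position()); m.servo_line(p+[0,0,.05],None,rate=.05); m.servo_line(p+[0,0,.16],None,rate=.15)
m.servo_line(p+[-.05,.20,.2],None,rate=.2); m.hold(1)
print(m.get_contact_force(),m.get_time())
s=cam("side");t=cam("top");save(s,"pics/s9.png");save(t,"pics/t9.png")
m.hold(.5); s2=cam("side"); print("motion",cv2.absdiff(s["image"],s2["image"])[150:280,320:440].max())
f=lambda i:cv2.resize(i,(400,300),interpolation=cv2.INTER_CUBIC)
a=cv2.imread("pics/s9.png");b=cv2.imread("pics/t9.png")
cv2.imwrite("pics/c9.png",np.vstack([np.hstack([f(a[180:270,340:460]),f(b[215:287,400:496])]),np.hstack([f(a[200:380,140:380]),f(b[130:340,140:420])])]))
E
```

```text
[ 0.6846016  -0.56247303 -0.41592179] 0.03582496332307159
[-1.00725134 -1.01801833 -0.07507448] 33.1583
motion 20
```

View pics/c9.png

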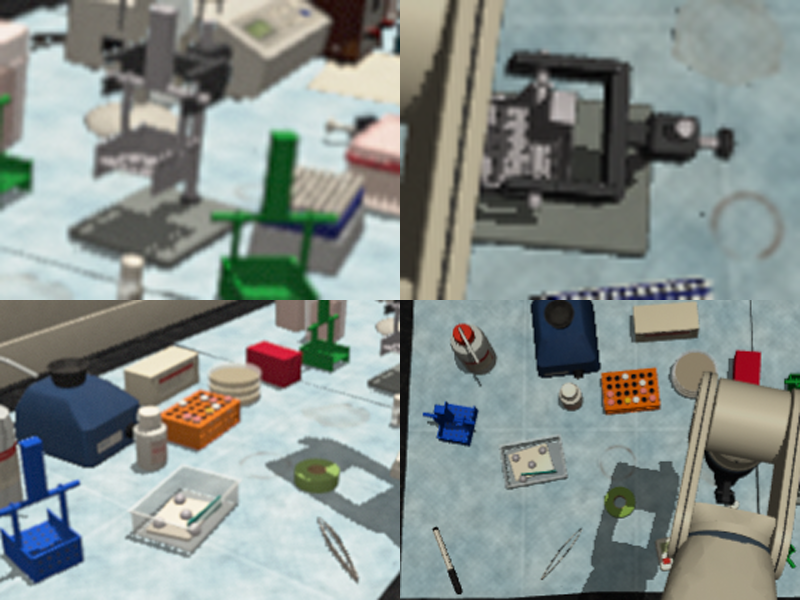

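The strainer hangs level in both plates (top-left and top-right panels), and four balls are in the tray. I'll let any swing die out, check against the noise level, then hand in.

```bash
python3 - <<'E'
from h import *
m.hold(5)
a=cam("side")["image"]; m.hold(.4); b=cam("side")["image"]
d=cv2.absdiff(a,b); print("strainer",d[180:245,365:400].mean(),d[180:245,365:400].max(),"control",d[260:360,60:300].mean(),d[260:360,60:300].max(),m.get_time())
print(m.sign_off())
E
```

```text
strainer 1.3976556776556777 8 control 1.3310833333333334 16 39.3083
the job is handed in; nothing more can be done
None
```

All four balls are in the clear tray, and the empty strainer hangs upright and still on the twin hook with the gripper clear; I handed the job in at 39.3 s of the 58 s allowed, and sign-off returned no verdict.

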